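# Do up the draw latch of the microscope carry case

## Task

Two carrying cases for microscope parts stand on the repair bench with their lids ajar and the latches on top undone. Fasten the wider case: flip its wire loop over so that it lies behind the keeper on the lid, then swing the lever over and press it down until it snaps flat and the lid is drawn shut. Leave the narrower case and its latch alone, and take the gripper away.

Things in the scene. Friction and masses are not known exactly. Their poses are not given: they have to be found in the camera images.
- wide_case: The wider of two dark grey carrying cases, to be fastened: 180 mm wide (y), 178 deep (x), top face 118 mm above the table; stands fixed on its hinged edge. Origin on the table under the lever's pivot; x points to the lid, z up. Rear half x -93 to 26 mm, lid x 31 to 85 mm. Steel draw latch on top at y = 0. A tin (40 mm across, 18 tall) lies on top, x -65 to -50, y 55 to 65 mm.
- wide_lever (a joint): Its latch lever, rad: 0 = flat, pointing to -x of the case; grows as raised; 1.27 to 1.42 at the start (upright, leaning slightly back), stop 1.48. Pivot along y at x 0, z 132 mm. Plate 24 mm wide, 4 thick, 63 long from the pivot, its top face 5 mm above the pivot when flat, tip rolled to 7 mm. Friction holds it. Hooked, it takes about 3 N near the tip, passes dead centre about 0.2 rad before flat and stays down.
- wide_loop (a joint): Its wire loop, pinned 24 mm along the lever; rad; bar's elevation over +x seen from the pin = -0.104 - wide_lever - wide_loop. Start -3.2: stands up along the lever, leaning back on it, crossbar 34 mm past the lever's tip. Swings freely: pushed past upright to the lid side it falls onto the lid behind the keeper (about -1.0 with the lever up). 0 when done up.
- wide_bar (a point): Middle of that loop's crossbar, the bar that goes behind the keeper: 40 mm long (along the case's y), 7 mm thick, 72 mm from the loop's pin.
- wide_lid (a joint): Lid half of the wider case, hinged at its lower edge, rad: 0 = shut. A springy seal holds it ajar at 0.055 (6 mm gap at the top) and pushes back with about 23 N at the keeper when shut, so only the latch keeps it shut. Keeper: steel hook on the lid's top, 26 mm wide, 17 tall, catching face to +x, at case x 44.5 mm when shut, 50 ajar, 2 mm lip.
- narrow_case: The narrower case, to be left alone: 110 mm wide, otherwise the same shape, colour and latch, also undone and ajar; origin and axes as for the wider one.
- narrow_lever (a joint): Lever of the narrower case, as wide_lever; 1.27 to 1.42 at the start, to be left there.
- narrow_loop (a joint): Loop of the narrower case, as wide_loop; about -3.2 at the start, to be left there.

How it is judged:
By the outcome, as a careful person would: the job done as asked, in the order asked, and still so for the second after the job is handed in, with the robot touching nothing.
It also fails if it takes over 35 s, if anything falls off the work surface, if the arm or the gripper's body presses on something with over 40 N, if the wrist force passes 120 N, or if a joint passes its speed limit or range.

## Robot

A 6-joint arm with a two-finger parallel gripper is mounted at the origin on the work surface. World frame = base frame: x ahead of the robot, y to its left, z up, the work surface at z = 0. Lengths are in m, angles in rad, forces in N, time in s.
With the tool pointing down it reaches from about 0.375 to 0.975 m from the base axis. Payload 3.8 kg.
Tool frame: the origin (TCP) lies midway between the tips of the shut fingers; the grasp point (between the pads) lies 19 mm behind it; z points along the fingers, y is the direction in which the jaws open and shut (so a half turn about z gives the same grasp; the last joint's range is limited). The gripper opens to 85 mm and grips with 20 to 120 N. Pads are 22 mm wide; open, the fingers measure 114 mm over their backs; the gripper's body (76 mm by 85 mm) begins 54 mm behind the grasp point. The pads swing forward as they close: fully open they stand 13 mm farther back than shut.
Start: joints at [1.078, 0.264, 1.604, -0, 1.274, -0.037], TCP at [0.297, 0.606, 0.231] pointing down, gripper open.
Joint ranges: [-2.63, 2.63], [-0.94, 2.18], [0.31, 2.57], [-1.31, 4.45], [0, 2.66], [-2.55, 2.55]. Speed limits (rad/s): [2.57, 2.57, 3.14, 3.14, 3.14, 3.14].

## Interface

Orientations are given as a rotation vector (axis times angle).
In Python, from workcell import bot gives the robot as it stands.
- The arm moves only by the tool arm_command, never from a script. Its argument "targets" is text: rows parted by semicolons, each of 7 numbers parted by spaces: the shift along the tool's x, y, z in mm, then the turn, a rotation vector about the tool's x, y, z in degrees, then the opening, from 0 (shut) to 1 (fully open). A call has 1 to 10 rows; each row is the pose to reach, as a shift and turn from the pose commanded when the call began, along the tool's axes at that moment; what a row does not reach only later rows make up. A row lasts 1/12 s, in which the tool goes at most 41.7 mm and 7.16 degrees, less where a joint would pass 70% of its speed; a pose out of reach is approached as far as the arm can. A call with a gripper value outside its range is refused whole. The fingers move at their own pace and stop on an object; "newtons" is the grip in N (left out, the last holds). Time passes only in rows, so rows that repeat a pose let the fingers close. It gives the time, the measured TCP pose, the force and the opening at its end, in the units of the state.
- bot.read_state(): the state, without advancing time (a new reading comes with each control period).
- bot.read_camera(name): name is "scene" or "top"; returns (picture, depth): 400x640x3 uint8, blue, green, red; 400x640 float32, m along the optical axis (not along the pixel's ray), 0 where there is no reading.
- bot.camera_params(name): a dict with "fov_y" (degrees; the focal length in pixels is half the picture's height over the tangent of half this angle, whatever the lens; pixels are square), "cx", "cy" (the principal point, pixels), "k1" (the pictures are not rectified: a ray, as slopes to the right and down, at radius r is drawn at 1 + k1 r^2 times it, then the intrinsics apply), "xyz" and "rotation" of the camera in the world. Camera axes: x right, y up, looking along -z (the intrinsics and any distortion apply to the point x, -y, -z); pixel columns grow to the right and rows downward; lengths in m; the calibration is good to about 2 mm. A picture is of the moment at which its call begins. camera_params takes no time and is no camera call.
- bot.finish_job(): hands the job in, once; it reports no verdict.
The state is a dict: "time": time; "q": joint angles; "joint_vel": joint speeds; "joint_torque": joint torques, N m; "tool_pos": TCP position; "tcp_rot": TCP orientation; "wrist_force": force on the tool from outside, world axes, zero at the start; "torque": the same for the moment, N m; "width": opening from 0.0 (shut) to 1.0 (fully open).
Only numpy, scipy, OpenCV 4.12 (cv2) and the standard library are available. Lean on these libraries where they do the work, as an engineer would, in place of code of your own. Each camera call takes 0.05 s, during which the arm holds its last target.

## Working session

There is one attempt and no reset: what is moved stays moved. The work goes in short steps, Python scripts to look and compute and a tool call to move; the robot and the scene stay as the last step left them, time stands still between calls to the robot, and variables do not carry over. Pictures are saved under pics/ and viewed, and the job is handed in when it is done.

Besides the shell and the picture viewer there is one more tool, called after ">>>" as name(argument=value, ...) on one line, values as JSON. arm_command: Moves the arm, as the interface text tells. Its arguments: {"type":"object","properties":{"targets":{"type":"string"},"newtons":{"type":"number"}},"required":["targets"]}

```bash
mkdir -p pics
python3 - <<'E'
from workcell import bot
import cv2,numpy as np
s=bot.read_state();print(s)
for n in("scene","top"):
    p,d=bot.read_camera(n);cv2.imwrite(f"pics/{n}0.png",p);np.save(f"{n}0.npy",d);print(n,bot.camera_params(n))
E
```

```text
{'time': 0.0, 'q': array([ 1.07809518e+00,  2.64792663e-01,  1.60540052e+00,  1.67600093e-05,
        1.27368808e+00, -3.69001504e-02]), 'joint_vel': array([ 1.36836886e-04,  1.98290151e-03, -5.36704250e-05,  1.96601640e-03,
       -1.32822536e-03, -4.71977101e-04]), 'joint_torque': array([-8.05907221e-04, -5.15100074e+01, -3.67320728e+01, -6.59866078e-05,
        1.27028039e-02,  8.08680824e-06]), 'tool_pos': array([0.29676859, 0.60543659, 0.22992108]), 'tcp_rot': array([-0.70965714, -3.05975799,  0.00346236]), 'wrist_force': array([-0.59223805,  0.29283783,  0.02979071]), 'torque': array([0.00963994, 0.01099049, 0.05038338]), 'width': 0.9949434362387357}
scene {'fov_y': 54.44923200170919, 'cx': 323.60911680756453, 'cy': 200.38630673117314, 'k1': -0.019075547754088994, 'xyz': array([ 1.05245784, -0.25565268,  0.59836259]), 'rotation': array([0.74416675, 0.43560457, 0.98555562])}
top {'fov_y': 52.80514911040639, 'cx': 321.9190533123264, 'cy': 194.55181757306013, 'k1': -0.06875516401353136, 'xyz': array([4.02739087e-01, 4.10981075e-04, 9.80461046e-01]), 'rotation': array([ 0.17585523, -0.16802523, -1.57321253])}
```

View pics/scene0.png

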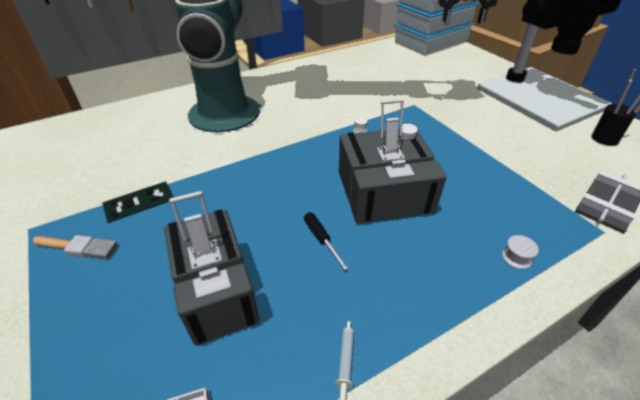

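View pics/top0.png

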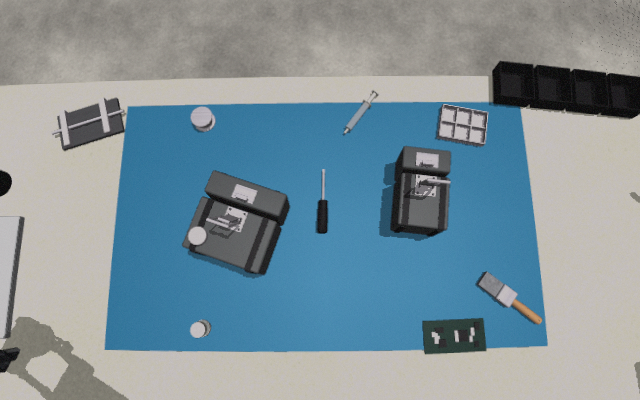

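The scene view shows the wide case at about (390,175) with its loop upright at (392,105), and the narrow case at about (210,275). In the top view the wide case is at (238,222) and the narrow one at (420,190).

```bash
cat > h.py <<'E'
import numpy as np,cv2
from scipy.spatial.transform import Rotation as R
from workcell import bot
def cam(n):
    c=bot.camera_params(n);f=200/np.tan(np.radians(c['fov_y']/2))
    return c,f,R.from_rotvec(c['rotation']).as_matrix()
def rays(n,uv):
    c,f,M=cam(n);uv=np.asarray(uv,float).reshape(-1,2)
    d=(uv-[c['cx'],c['cy']])/f;s=d.copy()
    for _ in range(8): s=d/(1+c['k1']*(s**2).sum(1,keepdims=True))
    return c['xyz'],np.c_[s[:,0],-s[:,1],-np.ones(len(s))]@M.T
def plane(n,uv,z):
    o,r=rays(n,uv);return o+r*((z-o[2])/r[:,2:3])
def cloud(n,d):
    v,u=np.mgrid[0:400,0:640];o,r=rays(n,np.c_[u.ravel(),v.ravel()])
    P=o+r*d.reshape(-1,1);P[d.ravel()<=0]=np.nan;return P.reshape(400,640,3)
def proj(n,P):
    c,f,M=cam(n);q=(np.asarray(P)-c['xyz'])@M;s=np.c_[q[:,0]/-q[:,2],-q[:,1]/-q[:,2]]
    s=s*(1+c['k1']*(s**2).sum(1,keepdims=True));return s*f+[c['cx'],c['cy']]
E
python3 - <<'E'
from h import *
Pt=cloud('top',np.load('top0.npy'));Ps=cloud('scene',np.load('scene0.npy'))
for nm,P,box in(('top',Pt,(180,295,165,280)),('scene',Ps,(330,450,90,225))):
    Q=P[box[2]:box[3],box[0]:box[1]].reshape(-1,3)
    for lo,hi in((.111,.124),(.124,.145),(.145,.3)):
        k=Q[(Q[:,2]>lo)&(Q[:,2]<hi)]
        print(nm,lo,len(k),k.min(0).round(3),k.max(0).round(3),np.median(k,0).round(4), cv2.minAreaRect(k[:,:2].astype(np.float32)*1000))
# upscaled crops
for n,b in(('top',(175,160,300,285)),('scene',(325,90,455,230))):
    im=cv2.imread(f'pics/{n}0.png')[b[1]:b[3],b[0]:b[2]];cv2.imwrite(f'pics/{n}0c.png',cv2.resize(im,None,fx=4,fy=4,interpolation=2))
E
```

```text
top 0.111 5808 [0.426 0.083 0.111] [0.655 0.309 0.124] [0.5331 0.1883 0.1176] ((540.4132690429688, 195.85531616210938), (182.3043212890625, 184.4087677001953), 70.74028015136719)
top 0.124 367 [0.485 0.165 0.124] [0.594 0.288 0.144] [0.5095 0.2632 0.1356] ((534.9451904296875, 220.31491088867188), (56.4935302734375, 152.71591186523438), 37.544498443603516)
top 0.145 252 [0.509 0.176 0.145] [0.546 0.225 0.232] [0.5265 0.1974 0.1926] ((528.9957885742188, 199.57118225097656), (45.776119232177734, 30.531274795532227), 70.60050201416016)
scene 0.111 3954 [0.43  0.082 0.111] [0.656 0.299 0.124] [0.5626 0.1767 0.1177] ((542.3353881835938, 194.1933135986328), (179.55499267578125, 186.33099365234375), 70.67556762695312)
scene 0.124 375 [0.488 0.164 0.124] [0.599 0.289 0.145] [0.5259 0.2506 0.1351] ((537.3120727539062, 219.82421875), (54.830909729003906, 151.03140258789062), 39.1090202331543)
scene 0.145 564 [0.512 0.176 0.145] [0.55  0.223 0.229] [0.5339 0.1965 0.1807] ((531.6646728515625, 198.3890380859375), (45.79267120361328, 29.86064338684082), 68.8572006225586)
```

View pics/scene0c.png

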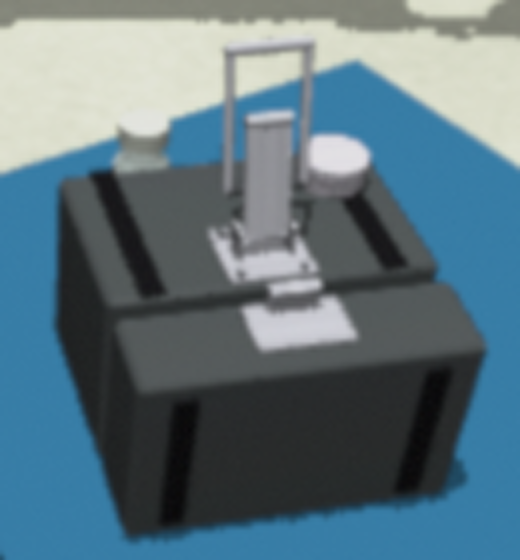

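View pics/top0c.png

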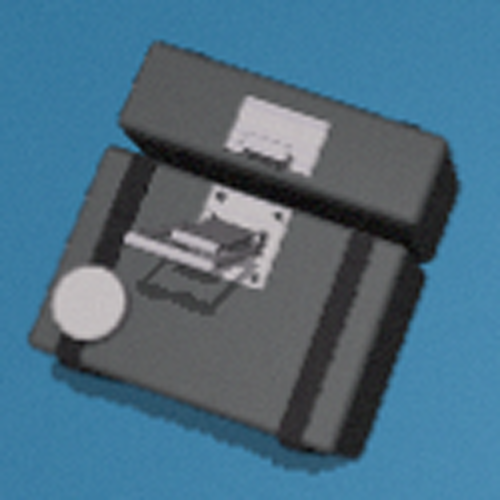

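```bash
cat >> h.py <<'E'
YAW=np.radians(-19.3);O=np.array([.5422,.1948,0])
CR=R.from_euler('z',YAW).as_matrix()
def tocase(P): return (np.asarray(P)-O)@CR*1000
def world(p): return O+CR@(np.asarray(p,float)/1000)
def move(p, tilt=None):
    """case-frame mm target (tool down, jaw along case y) -> tool-frame shift and turn from measured pose"""
    s=bot.read_state();M=R.from_rotvec(s['tcp_rot'])
    sh=M.inv().apply(world(p)-s['tool_pos'])*1000
    x=-CR[:,0];T=R.from_matrix(np.c_[x,CR[:,1],[0,0,-1]])
    return sh.round(1),np.degrees((M.inv()*T).as_rotvec()).round(2)
def stat():
    s=bot.read_state();print('t',round(s['time'],2),'case',tocase(s['tool_pos']).round(1),'F',CR.T@s['wrist_force'],'w',round(s['width'],2));return s
E
python3 - <<'E'
from h import *
for n,b in(('top',(180,295,165,280)),('scene',(330,450,90,225))):
    P=cloud(n,np.load(n+'0.npy'))[b[2]:b[3],b[0]:b[1]].reshape(-1,3);C=tocase(P)
    k=C[(C[:,2]>111)&(C[:,2]<122)];print(n,'case',np.percentile(k,[.5,99.5],0).round(1).tolist())
    for lo,hi in((140,150),(150,160),(160,170),(170,180),(180,190),(190,197),(200,210),(210,220),(220,235)):
        k=C[(C[:,2]>lo)&(C[:,2]<hi)&(abs(C[:,1])<40)];
        if len(k): print(lo,len(k),k.min(0).round(1),np.median(k,0).round(1),k.max(0).round(1))
stat();print(move((-52,0,250)))
s=bot.read_state();print(R.from_rotvec(s['tcp_rot']).as_matrix().round(3))
E
```

```text
top case [[-93.2, -89.4, 111.7], [88.5, 88.5, 121.7]]
140 14 [ -1.6 -12.2 140.7] [  0.6  -4.  145.8] [  2.4  10.4 149.7]
150 23 [-10.7 -22.8 150.7] [ -5.3  -7.8 156. ] [ -0.5  18.1 159.2]
160 27 [-12.  -22.4 160.2] [ -5.9  -6.2 165.3] [ -3.3  19.8 170. ]
170 21 [-14.5 -22.7 170.1] [ -9.2   2.9 175.2] [ -6.7  20.6 178.9]
180 19 [-17.1 -22.6 180.4] [-12.4 -11.8 185.6] [ -9.9  18.9 190. ]
190 49 [-19.3 -21.7 190.3] [-15.6   0.4 192.4] [-11.6  19.8 196.3]
200 9 [-22.  -22.4 201.6] [-19.4 -19.7 204.9] [-17.4  21.1 208.8]
210 7 [-24.  -22.1 211.7] [-21.4 -21.5 214.5] [-20.1  19.9 219.3]
220 86 [-29.3 -22.5 222.6] [-26.    0.  227.3] [-22.4  23.  231.5]
scene case [[-86.9, -89.8, 111.3], [92.3, 87.2, 121.6]]
140 61 [ -0.9 -12.3 140.1] [  2.7  -1.  144.5] [  6.   12.1 149.9]
150 85 [ -6.8 -21.4 150.3] [ -1.4  -1.  155.7] [  3.   22.  159.9]
160 80 [ -8.9 -21.7 160. ] [ -4.5   0.5 165.1] [-1.000e-01  2.130e+01  1.699e+02]
170 82 [-12.1 -22.2 170. ] [ -7.3   0.5 175.2] [ -2.6  20.8 180. ]
180 80 [-16.4 -22.3 180.2] [-1.020e+01  1.000e-01  1.851e+02] [ -5.4  23.  190. ]
190 53 [-17.1 -22.  190.2] [-12.7  -0.8 192.7] [ -8.1  21.7 196.9]
200 28 [-20.6 -22.6 200.1] [-16.9 -18.3 205.1] [-14.4  21.3 209.7]
210 27 [-23.7 -22.7 210. ] [-20.  -18.3 215.2] [-17.8  21.2 219.8]
220 91 [-26.1 -22.2 221. ] [-21.8  -0.5 226.3] [-18.4  22.3 229.4]
t 0.1 case [-367.3  306.5  230.1] F [-0.61207435 -0.02057919  0.89336936] w 1.0
(array([-349.5, -267. ,  -19.4]), array([-0.12, -0.01, -6.82]))
[[-0.898  0.44  -0.001]
 [ 0.44   0.898 -0.002]
 [ 0.    -0.002 -1.   ]]
```

>>> arm_command(targets="-350 -267 -20 0 0 -6.8 0;-350 -267 -20 0 0 -6.8 0;-350 -267 -20 0 0 -6.8 0;-350 -267 -20 0 0 -6.8 0;-350 -267 -20 0 0 -6.8 0;-350 -267 -20 0 0 -6.8 0;-350 -267 -20 0 0 -6.8 0;-350 -267 -20 0 0 -6.8 0;-350 -267 -20 0 0 -6.8 0;-350 -267 -20 0 0 -6.8 0", newtons=40)

```text
time: 0.93
tool_pos: [0.4833, 0.2317, 0.2499]
tcp_rot: [-0.527, -3.097, 0.0]
wrist_force: [0.6, 0.7, -0.2]
width: 0.001
```

```bash
python3 -c "
from h import *
stat();print(move((-52,0,250)),move((-52,0,214)))"
```

```text
t 0.93 case [-67.8  15.3 249.9] F [ 0.3319097   0.89332007 -0.24979616] w 0.0
(array([-15.8, -15.3,  -0.1]), array([-0.02, -0.02, -0.  ])) (array([-15.8, -15.3,  35.9]), array([-0.02, -0.02, -0.  ]))
```

>>> arm_command(targets="-14 -14 0 0 0 0 0;-14 -14 20 0 0 0 0;-14 -14 35 0 0 0 0;-14 -14 35 0 0 0 0")

```text
time: 1.27
tool_pos: [0.4895, 0.2141, 0.2113]
tcp_rot: [-0.529, -3.091, 0.005]
wrist_force: [-0.6, -0.6, -1.4]
width: -0.002
```

```bash
python3 -c "
from h import *
stat();p,d=bot.read_camera('scene');cv2.imwrite('pics/s1.png',cv2.resize(p[60:240,300:480],None,fx=3,fy=3));stat();print(move((-52,0,214)))"
```

```text
t 1.27 case [-56.1   0.8 211.3] F [-0.38663709 -0.71837329 -1.35483582] w -0.0
t 1.32 case [-55.8   1.7 212.9] F [ 0.16463507 -0.43994525 -0.37377355] w 0.0
(array([-3.8, -1.7, -1.1]), array([-0.18, -0.22, -0.06]))
```

View pics/s1.png

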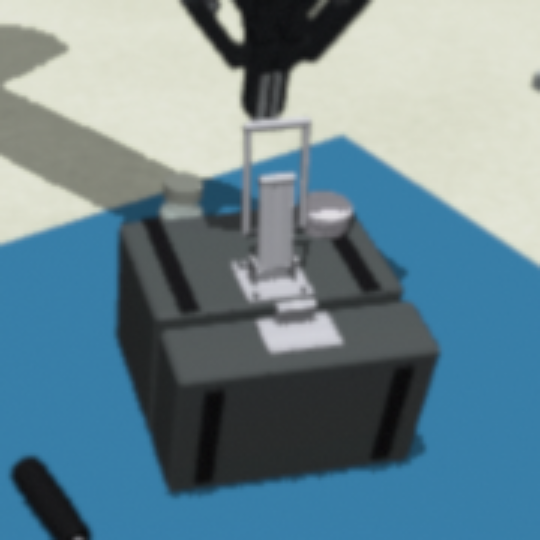

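>>> arm_command(targets="-14 -1 4 0 0 0 0;-22 -1 4 0 0 0 0;-30 -1 4 0 0 0 0;-36 -1 4 0 0 0 0;-42 -1 4 0 0 0 0;-48 -1 4 0 0 0 0;-54 -1 4 0 0 0 0;-60 -1 4 0 0 0 0;-60 -1 4 0 0 0 0")

```text
time: 2.07
tool_pos: [0.5492, 0.1947, 0.2113]
tcp_rot: [0.528, 3.096, 0.0]
wrist_force: [1.1, -0.1, 0.4]
width: 0.003
```

```bash
python3 -c "
from h import *
stat();p,d=bot.read_camera('scene');cv2.imwrite('pics/s2.png',cv2.resize(p[60:240,300:480],None,fx=3,fy=3))
p,d=bot.read_camera('top');cv2.imwrite('pics/t2.png',cv2.resize(p[160:290,170:300],None,fx=4,fy=4));stat()"
```

```text
t 2.07 case [  6.6   2.2 211.3] F [1.12108639 0.27430141 0.36633589] w 0.0
t 2.17 case [  5.5   2.1 211.1] F [-0.40579153  0.23644687  0.28907189] w -0.0
```

View pics/s2.png

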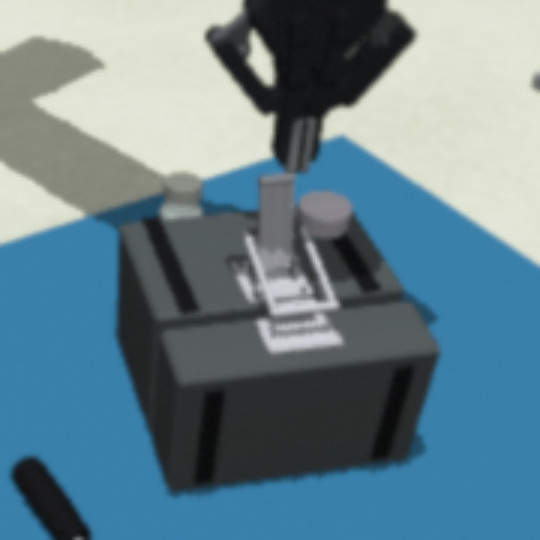

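```bash
python3 -c "
from h import *
p,d=bot.read_camera('scene');cv2.imwrite('pics/s3.png',cv2.resize(p[100:220,330:450],None,fx=5,fy=5))
Pt=[]
C=tocase(cloud('scene',d)[90:225,330:450].reshape(-1,3))
for lo,hi in((-15,0),(0,10),(10,20),(20,30),(30,40),(40,50),(50,60),(60,70),(70,80)):
  k=C[(C[:,0]>lo)&(C[:,0]<hi)&(abs(C[:,1])<26)&(C[:,2]>124)&(C[:,2]<200)]
  if len(k):print(lo,len(k),k.min(0).round(),np.median(k,0).round(1),k.max(0).round())
stat()"
```

```text
-15 286 [-14. -22. 135.] [ -5.7  -0.9 171.5] [ -0.  21. 195.]
0 158 [  0. -23. 125.] [  3.8   1.  144.4] [  9.  23. 163.]
10 25 [ 11. -23. 142.] [ 16.  -17.9 145.8] [ 20.  22. 150.]
20 23 [ 21. -23. 136.] [ 24.8 -17.9 141.4] [ 30.  22. 144.]
30 26 [ 30. -23. 131.] [ 34.4  -0.5 136.8] [ 40.  21. 140.]
40 43 [ 40. -23. 124.] [ 46.7  -2.6 132.3] [ 50.  22. 137.]
50 104 [ 50. -22. 124.] [ 53.   -0.3 127.3] [ 60.  22. 137.]
60 22 [ 60. -21. 124.] [ 61.2   1.9 124.8] [ 64.  21. 127.]
t 2.22 case [  5.3   2.1 211.1] F [-0.06221909 -0.79428103 -0.29231032] w 0.0
```

View pics/s3.png

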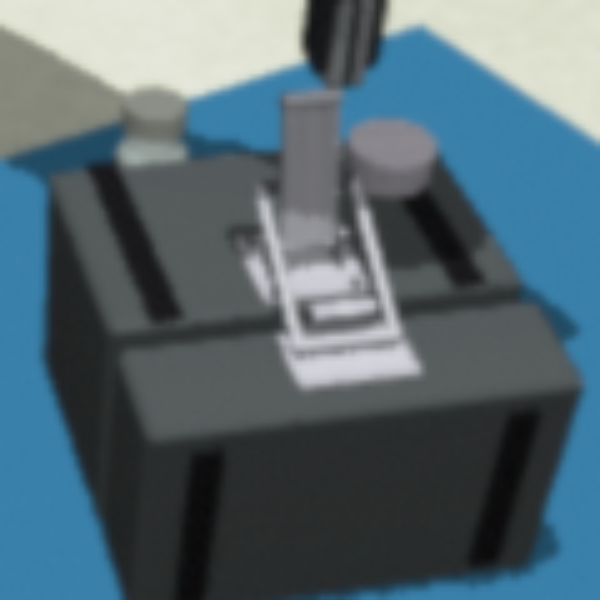

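View pics/t2.png

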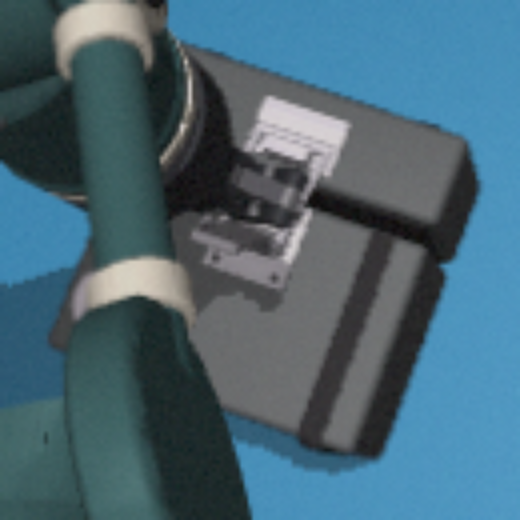

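The loop now hangs over the keeper, with its bar at case x of about 61 mm (crop (345,335)) behind the hook at (340,310). Next I move to the lid side of the lever.

>>> arm_command(targets="-12 -2 0 0 0 0 0;-12 -2 0 0 0 0 0;-12 -2 16 0 0 0 0;-12 -2 30 0 0 0 0;-12 -2 30 0 0 0 0;-12 -2 30 0 0 0 0")

```text
time: 2.72
tool_pos: [0.558, 0.1889, 0.1803]
tcp_rot: [-0.527, -3.095, 0.002]
wrist_force: [0.5, 0.6, -0.7]
width: 0.001
```

```bash
python3 -c "
from h import *
stat();print(move((3,0,180)))
p,d=bot.read_camera('scene');cv2.imwrite('pics/s4.png',cv2.resize(p[100:220,330:450],None,fx=4,fy=4))"
```

```text
t 2.72 case [ 16.8  -0.4 180.3] F [ 0.30400728  0.69092635 -0.66693912] w 0.0
(array([13.8,  0.4,  0.3]), array([-0.08, -0.11, -0.02]))
```

View pics/s4.png

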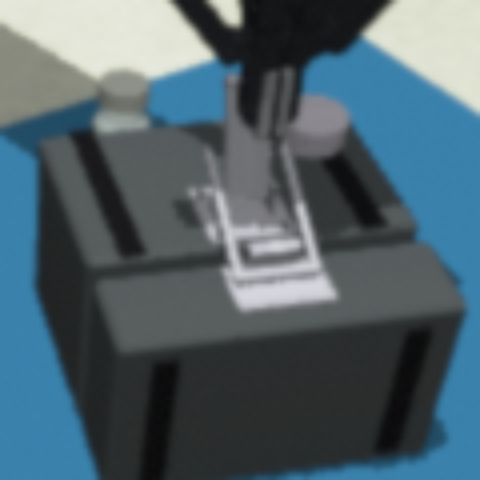

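>>> arm_command(targets="8 0 0 0 0 0 0;15 0 1 0 0 0 0;20 0 2 0 0 0 0;25 0 4 0 0 0 0;29 0 6 0 0 0 0;33 0 8 0 0 0 0;37 0 11 0 0 0 0;41 0 14 0 0 0 0;44 0 18 0 0 0 0;44 0 18 0 0 0 0")

```text
time: 3.6
tool_pos: [0.5162, 0.2042, 0.1624]
tcp_rot: [-0.527, -3.096, -0.0]
wrist_force: [0.0, 0.7, 1.9]
width: -0.002
```

```bash
python3 -c "
from h import *
stat();print(move((-33,0,151)))
p,d=bot.read_camera('scene');cv2.imwrite('pics/s5.png',cv2.resize(p[100:220,330:450],None,fx=4,fy=4));stat()"
```

```text
t 3.6 case [-27.6   0.3 162.4] F [-0.21022306  0.62643907  1.94324116] w -0.0
(array([ 5.4, -0.3, 11.4]), array([ 0.01, -0.07, -0.01]))
t 3.65 case [-27.4   0.2 162.5] F [0.18492888 0.40600316 1.23070042] w 0.0
```

View pics/s5.png

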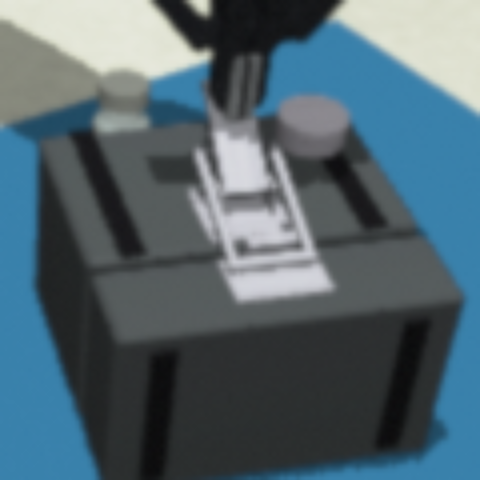

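The lever is about halfway over and the bar is seated against the keeper at crop (270,265). I carry on down.

>>> arm_command(targets="3 0 4 0 0 0 0;5 0 8 0 0 0 0;7 0 12 0 0 0 0;8 0 16 0 0 0 0;10 0 20 0 0 0 0;11 0 24 0 0 0 0;12 0 27 0 0 0 0;12 0 29 0 0 0 0;12 0 29 0 0 0 0")

```text
time: 4.4
tool_pos: [0.5058, 0.2073, 0.1367]
tcp_rot: [-0.527, -3.097, 0.002]
wrist_force: [-7.0, -4.6, 17.6]
width: -0.001
```

```bash
python3 -c "
from h import *
stat();
p,d=bot.read_camera('scene');cv2.imwrite('pics/s6.png',cv2.resize(p[100:220,330:450],None,fx=4,fy=4));stat()"
```

```text
t 4.4 case [-38.5  -0.2 136.7] F [-5.07285374 -6.69206461 17.56662647] w -0.0
t 4.45 case [-38.5  -0.2 136.7] F [-5.39312384 -5.28002133 16.17276679] w -0.0
```

View pics/s6.png

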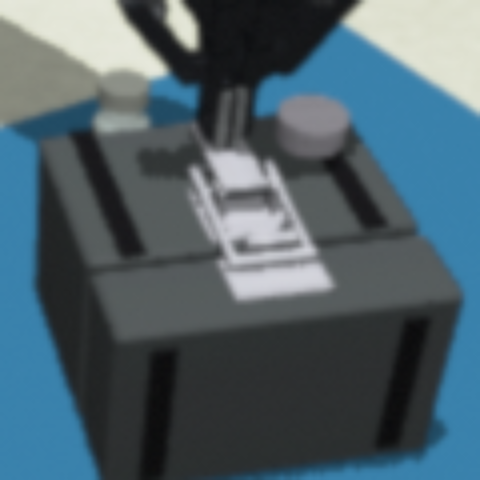

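>>> arm_command(targets="0 0 2 0 0 0 0;0 0 3 0 0 0 0;0 0 3 0 0 0 0")

```text
time: 4.7
tool_pos: [0.5059, 0.2074, 0.1364]
tcp_rot: [0.527, 3.097, -0.001]
wrist_force: [-14.1, -5.4, 31.8]
width: -0.001
```

>>> arm_command(targets="0 0 -2 0 0 0 0;0 0 -10 0 0 0 0;0 0 -30 0 0 0 0;0 0 -60 0 0 0 0;0 0 -90 0 0 0 0;40 0 -110 0 0 0 0;80 20 -110 0 0 0 0;120 40 -110 0 0 0 0;150 60 -110 0 0 0 0;150 60 -110 0 0 0 0")

```text
time: 5.53
tool_pos: [0.38, 0.318, 0.241]
tcp_rot: [-0.519, -3.096, -0.004]
wrist_force: [0.5, -1.0, 0.0]
width: -0.003
```

```bash
python3 -c "
from h import *
stat()
p,d=bot.read_camera('scene');cv2.imwrite('pics/s7.png',cv2.resize(p[100:220,330:450],None,fx=5,fy=5));cv2.imwrite('pics/s7f.png',p)
C=tocase(cloud('scene',d)[90:225,330:450].reshape(-1,3))
for lo in range(-70,80,10):
  k=C[(C[:,0]>lo)&(C[:,0]<lo+10)&(abs(C[:,1])<26)&(C[:,2]>121)&(C[:,2]<240)]
  if len(k):print(lo,len(k),k.min(0).round(),np.median(k,0).round(1),k.max(0).round())
k=C[(C[:,2]>111)&(C[:,2]<122)];print(np.percentile(k,[.5,99.5],0).round(1).tolist())
"
```

```text
t 5.53 case [-193.8   62.6  241. ] F [ 0.83149721 -0.72895428  0.00689002] w -0.0
-70 5 [-62. -11. 134.] [-60.7   6.5 137.4] [-60.  11. 138.]
-60 33 [-59. -12. 134.] [-54.8  -1.8 137.4] [-50.  11. 140.]
-50 30 [-49. -12. 135.] [-44.   -1.5 137.2] [-40.  12. 139.]
-40 29 [-40. -12. 135.] [-35.3   0.2 137.1] [-31.  11. 139.]
-30 49 [-30. -23. 131.] [-22.8  -3.4 136.5] [-20.  21. 139.]
-20 53 [-20. -23. 121.] [-14.7  -2.9 136.7] [-10.  21. 139.]
-10 58 [-10. -23. 121.] [ -4.5  -1.4 136.6] [ -0.  22. 139.]
0 98 [  0. -23. 121.] [  4.   -0.3 132.8] [ 10.  22. 139.]
10 25 [ 10. -24. 121.] [ 14.5  -5.5 129.5] [ 19.  21. 137.]
20 30 [ 20. -23. 121.] [ 22.6  -7.2 128. ] [ 29.  21. 132.]
30 20 [ 30. -23. 126.] [ 35.4  17.2 128.2] [ 40.  22. 131.]
40 97 [ 40. -26. 121.] [ 45.7  -2.2 129.7] [ 50.  22. 136.]
50 70 [ 50. -23. 121.] [5.170e+01 1.000e-01 1.261e+02] [ 60.  24. 136.]
60 16 [ 61. -24. 121.] [ 65.5  -3.8 121.3] [ 70.  16. 122.]
70 3 [ 70. -16. 121.] [ 70.2 -13.9 121.3] [ 72.  -8. 122.]
[[-87.1, -89.8, 111.4], [87.6, 87.6, 121.6]]
```

View pics/s7.png

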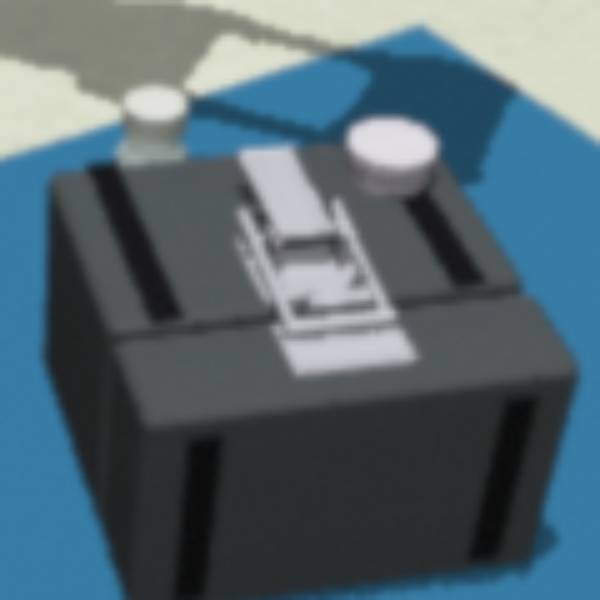

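View pics/s7f.png

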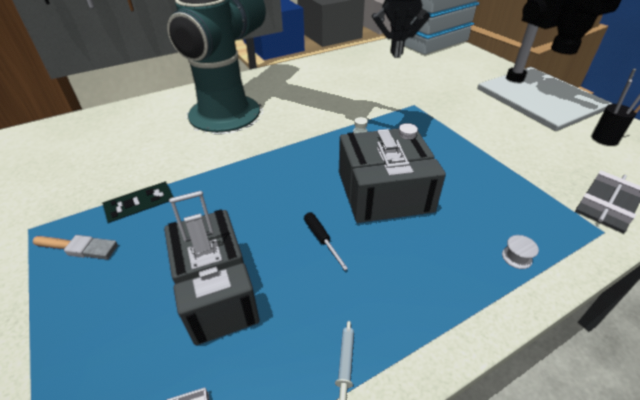

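The lever lies flat with its plate top at 137 mm all along. The lid gap has closed and the bar is behind the keeper at crop (335,330). The narrow case at (200,230) looks unchanged, and the gripper is well clear.

```bash
python3 -c "
from h import *
stat();print(bot.finish_job())"
```

```text
t 5.58 case [-191.8   61.7  240.8] F [-0.43827105  0.43493335  0.05100776] w -0.0
the job is handed in; nothing more can be done
None
```

The wide case is fastened and I've handed the job in, at about 5.6 s. I flipped its loop over behind the keeper with the closed fingers. Then I swung the lever over from the lid side, pressed it down and took the gripper away.

- **Lever:** it stayed flat after release, with its top face level at 137 mm along its whole length. The last press read about 32 N upward at the wrist.
- **Lid:** its front edge moved back by about 5 mm, against the 6 mm expected, which is within the depth camera's noise. The gap looks closed in the picture.
- **Loop:** the bar is behind the keeper, at about 51 mm along the case's x axis.
- **Other things:** the narrow case, its latch and the tin look unchanged in the picture; I did not measure them. The gripper ended about 19 cm behind the lever's pivot, touching nothing.

No check failed.

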